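# Open the child-proof tablet tub in the bench clamp

## Task

On the donation-cleaning counter, tighten the tub of cleaning tablets in the bench clamp by turning both orange T-knobs clockwise to their end stops. Then open its child-proof blue cap: press it down, twist it anticlockwise while it is down until it is free, and lift it straight off. Finish still holding the cap, upright and still, over the open tub with about 10 cm of air between them; the tub stays upright in the tightened clamp and the other things on the counter stay as they are.

Things in the scene. Friction and masses are not known exactly. Their poses are not given: they have to be found in the camera images.
- clamp: Bench bottle clamp screwed to the counter: aluminium plate 140 x 370 x 12 mm, long side along its y. Origin on the counter under the middle of the plate, on the axis of the tub's round nest (bore 87 mm, rim 6 mm high); z up. Two grey V-jaws (tops 46 mm above the counter) slide along y to grip the tub, each moved 5 mm by an eccentric on a captive bolt with an orange T-knob. Place and yaw vary.
- knob_left (a joint): Angle of the T-knob at the clamp's +y end: 0 fully open, 1.35 at the end stop (clamped); grows as the knob turns clockwise seen from above. Starts between 0 and 0.3, turns against about 0.2 to 0.3 N m, stays where it is left and neither rises nor sinks.
- knob_right (a joint): The same for the T-knob at the clamp's -y end: 0 open, 1.35 at the end stop, clockwise seen from above.
- knob_left_grip (a point): Centre of the orange T-bar of the knob at the clamp's +y end (135 mm from its middle), on the turning axis, 79 mm above the counter. Bar 58 mm long (this point's x), 14 mm thick (y), 22 mm tall, on a slim stem 18 mm across; below it the steel eccentric, 42 mm across the sweep, tops out 41 mm above the counter. At the end stop the bar lies along the clamp's x.
- knob_right_grip (a point): The same for the knob at the clamp's -y end: centre of the T-bar, bar along this point's x.
- tub: White round plastic tub of cleaning tablets, yellow and green label, loose in the clamp's nest: 84 mm across up to 94 mm, shoulder up to 108 mm, neck 39 mm across, mouth 144 mm above the tub's underside; about 0.3 to 0.6 kg. Origin at the centre of its underside, which stands 12 mm above the counter; z up.
- tub_mouth (a point): Centre of the tub's mouth (top edge of the neck), 144 mm above the tub's underside, 156 mm above the counter.
- cap_center (a point): Centre, half-way up, of the blue push-and-turn cap: ribbed, round, 56 mm across, 32 mm tall, about 45 g; z up. Shut, this centre lies 2.5 mm below the tub's mouth (about 153 mm above the counter) and the cap's lower edge is 17 mm above the tub's shoulder. Grip it at any yaw.
- mug_blue: Bystander: blue mug with a handle, 80 mm across, 92 mm tall, beyond the clamp. Leave it where it stands. Origin at the centre of its underside.
- mug_white: Bystander: white mug with a handle, 82 mm across, 95 mm tall. Leave it where it stands. Origin at the centre of its underside.
- jar_glass: Bystander: glass jar with a steel lid, 72 mm across, 105 mm tall, beyond the clamp. Leave it where it stands. Origin at the centre of its underside.
- scrub_brush: Bystander: wooden scrubbing brush, 150 x 50 mm, 42 mm tall, lying between the robot and the clamp. Leave it where it stands. Origin at the centre of its underside.
- vase: Bystander: green glass vase, 90 mm across, 165 mm tall. Leave it where it stands. Origin at the centre of its underside.
- sprayer: Bystander: clear spray bottle with a white trigger head, 72 mm across, 211 mm tall. Leave it where it stands. Origin at the centre of its underside.
- trinket_box: Bystander: wooden box, 114 x 79 mm, 64 mm tall. Leave it where it stands. Origin at the centre of its underside.
- cap: The whole blue cap, origin at the centre of its lower edge, axes as cap_center. A spring holds it up: 2.5 N when shut, plus 1.2 N per mm pressed. It opens only if pressed down at least 5 mm, 6 to 7 is best (it bottoms at 8 mm, 12 N), turned anticlockwise seen from above by 35 to 85 degrees while down (60 is best, a stop comes at about 90), then it lifts straight off.

How it is judged:
On the way, in this order (a step that is already met when the one before it is completed fails the run):
1. both clamp knobs turned clockwise to their end stops (value of joint each of knob_left, knob_right above 1.27 rad), for 0.2 s.
2. the cap pressed down on the tub (z of cap_center in the frame of tub_mouth below -0.0063 m), for 0.1 s.
3. the cap twisted free of its lock, still on the neck (angle between the x axis of cap_center and the x axis of tub, either way round above 0.55 rad and z of cap_center in the frame of tub_mouth below 0.01 m and horizontal distance between cap_center and tub_mouth below 0.006 m), for 0.1 s.
At the end, for the whole second after the job is handed in: Cap gripped, still, within 15 degrees of upright, within 30 mm of straight over the tub's mouth, its lower edge 60 to 160 mm above it, off the tub; tub in its nest (5 mm sideways, 4 mm up, 3.4 degrees); both knobs within 0.1 rad of their end stops (z of cap_center in the frame of tub_mouth between 0.076 and 0.176 m and horizontal distance between cap_center and tub_mouth below 0.03 m and angle between cap_center's own z axis and vertical below 0.26 rad and contact force between the fingers and cap above 2 N and contact force between cap and tub below 0.1 N and linear speed of cap below 0.03 m/s and angle between tub's own z axis and vertical below 0.06 rad and z of tub in the frame of clamp below 0.016 m and horizontal distance between tub and clamp below 0.005 m and value of joint each of knob_left, knob_right above 1.25 rad); the arm keeps its last pose, push and grip.
It fails at once if a mug pushed more than 30 mm away or tipped over (distance of any of mug_blue, mug_white from where it was at the start of the episode above 0.03 m or angle between any of mug_blue, mug_white's own z axis and vertical above 0.5 rad).
It fails at once if the glass jar or the vase pushed more than 30 mm away or tipped over (distance of any of jar_glass, vase from where it was at the start of the episode above 0.03 m or angle between any of jar_glass, vase's own z axis and vertical above 0.5 rad).
It fails at once if the spray bottle or the wooden box pushed more than 30 mm away or tipped over (distance of any of sprayer, trinket_box from where it was at the start of the episode above 0.03 m or angle between any of sprayer, trinket_box's own z axis and vertical above 0.5 rad).
It fails at once if the brush pushed more than 30 mm away or tipped over (distance of scrub_brush from where it was at the start of the episode above 0.03 m or angle between scrub_brush's own z axis and vertical above 0.5 rad).
It fails at once if the tub lifted out of its nest or tipped (z of tub in the frame of clamp above 0.024 m or angle between tub's own z axis and vertical above 0.2 rad).
It also fails if it takes over 58 s, if anything falls off the work surface, if the arm or the gripper's body presses on something with over 40 N, if the wrist force passes 120 N, or if a joint passes its speed limit or range.

## Robot

A 6-joint arm with a two-finger parallel gripper is mounted at the origin on the work surface. World frame = base frame: x ahead of the robot, y to its left, z up, the work surface at z = 0. Lengths are in m, angles in rad, forces in N, time in s.
With the tool pointing down it reaches from about 0.375 to 0.9 m from the base axis. Payload 3.1 kg.
Tool frame: the origin (TCP) lies between the finger pads; the fingertips stand 11 mm ahead of it and the grasp point (between the pads) lies 8 mm behind it; z points along the fingers, y is the direction in which the jaws open and shut (so a half turn about z gives the same grasp; the last joint's range is limited). The gripper opens to 85 mm and grips with 20 to 120 N. Pads are 22 mm wide; open, the fingers measure 114 mm over their backs; the gripper's body (76 mm by 85 mm) begins 54 mm behind the grasp point. The pads swing forward as they close: fully open they stand 13 mm farther back than shut.
Start: joints at [1.026, 0.527, 1.433, -0, 1.181, -0.178], TCP at [0.224, 0.584, 0.242] pointing down, gripper open.
Joint ranges: [-3.08, 3.08], [-0.75, 2.2], [0.22, 2.44], [-1.43, 4.57], [0, 2.65], [-2.85, 2.85]. Speed limits (rad/s): [2.79, 2.79, 3.14, 3.14, 3.14, 3.14].

## Interface

Orientations are given as a unit quaternion [x, y, z, w].
In Python, from station import manip gives the robot as it stands.
- The arm moves only by the tool move_arm, never from a script. Its argument "deltas" is a list of rows, each a list of 5 numbers: the shift along the tool's x, y, z in units of 40 cm (1.0 is 40 cm), then the turn about the tool's z in units of 0.5 rad (1.0 is 0.5 rad), then the opening in per cent of the stroke, from 0 (shut) to 100 (fully open). In form: [[x, y, z, twist, grip], ...]. A call has exactly 8 rows; each row is the pose to reach, as a shift and turn from the pose commanded when the call began, along the tool's axes at that moment; what a row does not reach only later rows make up. A row lasts 1/12 s, in which the tool goes at most 41.7 mm and 7.16 degrees, less where a joint would pass 70% of its speed; a pose out of reach is approached as far as the arm can. A call with a number of a shift or a turn outside -1 to 1 is refused whole. A call with a gripper value outside its range is refused whole. The fingers move at their own pace and stop on an object; "force" is the grip in N (left out, the last holds). Time passes only in rows, so rows that repeat a pose let the fingers close, or fill a call up. It gives the time, the measured TCP pose, the force and the opening at its end, in the units of the state.
- manip.sense(): the state, without advancing time (a new reading comes with each control period).
- manip.snapshot(name): name is "side" or "top" or "wrist"; returns (picture, depth): 420x560x3 uint8, red, green, blue; 420x560 float32, m along the optical axis (not along the pixel's ray), 0 where there is no reading.
- manip.get_calibration(name): a dict with "vfov" (degrees; the focal length in pixels is half the picture's height over the tangent of half this angle, whatever the lens; pixels are square), "cx", "cy" (the principal point, pixels), "pose" (4x4, takes a point from camera to world coordinates). Camera axes: x right, y down, z forward; pixel columns grow to the right and rows downward; lengths in m; the calibration is good to about 2 mm. A picture is of the moment at which its call begins: read the wrist's pose just before it. get_calibration takes no time and is no camera call; for the wrist camera it gives the pose at the moment of the call.
- manip.sign_off(): hands the job in, once; it reports no verdict.
The state is a dict: "t": time; "q": joint angles; "qd": joint speeds; "tau": joint torques, N m; "tcp_pos": TCP position; "tool_rot": TCP orientation; "force": force on the tool from outside, world axes, zero at the start; "ft_torque": the same for the moment, N m; "finger_gap": opening from 0.0 (shut) to 1.0 (fully open).
Only numpy, scipy, OpenCV 4.12 (cv2) and the standard library are available. Lean on these libraries where they do the work, as an engineer would, in place of code of your own. Each camera call takes 0.05 s, during which the arm holds its last target.

## Working session

There is one attempt and no reset: what is moved stays moved. The work goes in short steps, Python scripts to look and compute and a tool call to move; the robot and the scene stay as the last step left them, time stands still between calls to the robot, and variables do not carry over. Pictures are saved under pics/ and viewed, and the job is handed in when it is done.

Besides the shell and the picture viewer there is one more tool, called after "Emit:" as name(argument=value, ...) on one line, values as JSON. move_arm: Moves the arm, as the interface text tells. Its arguments: {"type":"object","properties":{"deltas":{"type":"array","items":{"type":"array","items":{"type":"number"}}},"force":{"type":"number"}},"required":["deltas"]}

```bash
ls; mkdir -p pics; cat > h.py <<'E'
import numpy as np, cv2
from station import manip
def snap(name,tag):
    c=manip.get_calibration(name); im,d=manip.snapshot(name)
    cv2.imwrite(f'pics/{tag}.png',im[:,:,::-1]); np.savez(f'pics/{tag}.npz',im=im,d=d,pose=c['pose'],vf=c['vfov'],cx=c['cx'],cy=c['cy'])
def load(tag):
    z=np.load(f'pics/{tag}.npz'); f=210/np.tan(np.radians(z['vf'])/2); return z,f
def world(tag):
    z,f=load(tag); d=z['d']; v,u=np.mgrid[:d.shape[0],:d.shape[1]]
    P=np.stack([(u-z['cx'])/f*d,(v-z['cy'])/f*d,d,np.ones_like(d)],-1)@z['pose'].T
    P[d==0]=np.nan
    return P[...,:3],z['im']
def crop(tag,r0,r1,c0,c1,k):
    im=cv2.imread(f'pics/{tag}.png')[r0:r1,c0:c1]
    cv2.imwrite(f'pics/{tag}_c{r0}_{c0}.png',cv2.resize(im,None,fx=k,fy=k,interpolation=cv2.INTER_CUBIC))
E
python3 - <<'E'
from h import *
s=manip.sense(); print({k:np.round(v,3) for k,v in s.items()})
snap('top','top0'); snap('side','side0')
for n in('top','side','wrist'): c=manip.get_calibration(n); print(n,c['vfov'],c['cx'],c['cy'],np.round(c['pose'],3).tolist())
E
```

```text
pics
{'t': np.float64(0.0), 'q': array([ 1.027,  0.528,  1.434, -0.   ,  1.181, -0.179]), 'qd': array([ 0.001, -0.001,  0.   ,  0.002, -0.001, -0.001]), 'tau': array([ 0.0000e+00, -4.4236e+01, -1.7802e+01, -0.0000e+00,  9.0000e-03,
        0.0000e+00]), 'tcp_pos': array([0.223, 0.583, 0.241]), 'tool_rot': array([ 0.182,  0.983, -0.001, -0.   ]), 'force': array([0.285, 1.06 , 0.183]), 'ft_torque': array([0.004, 0.031, 0.001]), 'finger_gap': np.float64(1.0)}
top 50.175257586162346 282.2776226753901 210.4711438060853 [[-0.025, -0.989, 0.144, 0.42], [-1.0, 0.024, -0.003, -0.041], [-0.001, -0.144, -0.99, 1.196], [0.0, 0.0, 0.0, 1.0]]
side 42.39591490280104 275.14505283252436 208.5552345942313 [[-0.989, -0.097, 0.111, 0.429], [-0.146, 0.742, -0.655, 0.855], [-0.019, -0.664, -0.748, 1.127], [0.0, 0.0, 0.0, 1.0]]
wrist 63.46961422438916 285.58854864662175 206.12067824301653 [[0.359, 0.893, 0.273, 0.155], [0.933, -0.342, -0.107, 0.61], [-0.002, 0.293, -0.956, 0.373], [0.0, 0.0, 0.0, 1.0]]
```

View pics/top0.png

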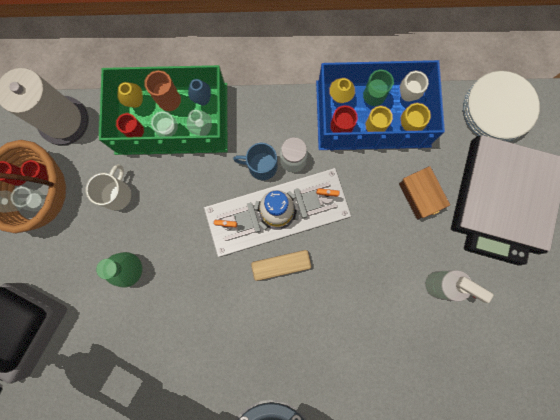

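View pics/side0.png

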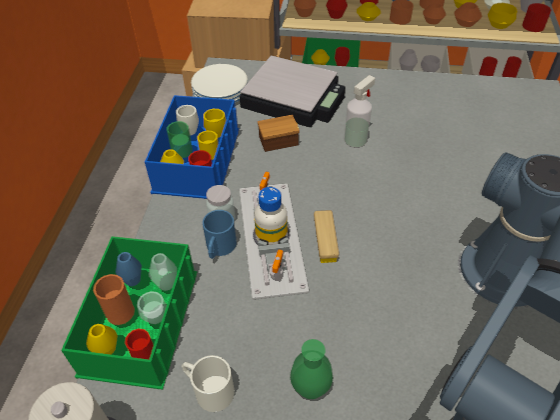

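The top picture shows the clamp around (277,212), the left knob (+y) at (226,223), the right knob at (328,193) and the blue cap at (277,203). The mug at (262,160), the jar at (294,153) and the brush at (282,265) are all nearby. Next I'll segment the cap, knobs and plate.

```bash
python3 - <<'E'
from h import *
crop('top0',160,270,190,370,4)
for t in('top0','side0'):
    P,im=world(t); hsv=cv2.cvtColor(im,cv2.COLOR_RGB2HSV)
    X,Y,Z=P[...,0],P[...,1],P[...,2]
    reg=(X>.25)&(X<.65)&(Y>-.3)&(Y<.25)
    org=reg&(hsv[...,0]<14)&(hsv[...,1]>180)&(Z>.05)&(Z<.11)
    n,l,st,_=cv2.connectedComponentsWithStats(org.astype(np.uint8))
    for i in range(1,n):
        if st[i,4]>20:
            m=l==i; p=P[m]; top=p[p[:,2]>np.percentile(p[:,2],50)]
            c=p[:,:2].mean(0); u,s,vt=np.linalg.svd(top[:,:2]-top[:,:2].mean(0)); 
            q=(top[:,:2]-top[:,:2].mean(0))@vt[0]
            print(t,'knob',st[i],c.round(4),top.mean(0).round(4),'ang',np.degrees(np.arctan2(vt[0,1],vt[0,0])).round(1),'len',np.ptp(q).round(3), np.percentile(p[:,2],[5,50,95]).round(3))
    cap=reg&(abs(hsv[...,0].astype(int)-108)<12)&(hsv[...,1]>150)&(Z>.13)
    p=P[cap]; top=p[p[:,2]>.160]
    print(t,'cap',cap.sum(),p.mean(0).round(4),top.mean(0).round(4),((top.min(0)+top.max(0))/2).round(4),np.ptp(top,axis=0).round(3),np.percentile(p[:,2],[5,50,95]).round(3))
    if 1:
        pl=reg&(abs(Z-.012)<.006)&(hsv[...,1]<40)&(hsv[...,2]>130)
        n,l,st,_=cv2.connectedComponentsWithStats(cv2.morphologyEx(pl.astype(np.uint8),cv2.MORPH_CLOSE,np.ones((5,5))))
        i=1+np.argmax(st[1:,4]); pp=P[(l==i)&pl]; r=cv2.minAreaRect((pp[:,:2]*1000).astype(np.float32)); print('plate',st[i],r,np.median(pp[:,2]))
E
```

```text
top0 knob [317 189  22   7  46] [ 0.6221 -0.1591] [ 0.6232 -0.1595  0.0906] ang 80.7 len 0.052 [0.077 0.088 0.093]
top0 cap 311 [ 0.5876 -0.0294  0.1695] [ 0.5877 -0.0294  0.1695] [ 0.5888 -0.0299  0.1675] [0.054 0.051 0.015] [0.166 0.17  0.172]
plate [ 202  188  153   69 3209] ((587.7987060546875, -30.190475463867188), (142.74948120117188, 396.8355407714844), 14.10244369506836) 0.012092578482449157
side0 cap 396 [ 0.589  -0.0168  0.1635] [ 0.5892 -0.0213  0.1688] [ 0.59   -0.0261  0.1674] [0.053 0.055 0.015] [0.144 0.168 0.172]
plate [ 246  180   66  119 2681] ((595.4545288085938, -33.57710266113281), (155.2348175048828, 398.9842834472656), 15.781338691711426) 0.012434783463495469
```

View pics/top0_c160_190.png

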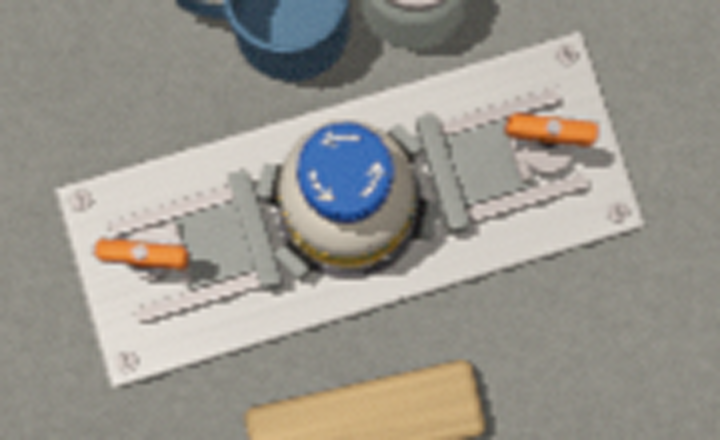

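```bash
cat >> h.py <<'E'
def ray(tag,u,v,z0):
    z,f=load(tag); T=z['pose']; d=T[:3,:3]@np.array([(u-z['cx'])/f,(v-z['cy'])/f,1]); o=T[:3,3]
    return o+d*(z0-o[2])/d[2]
E
python3 - <<'E'
from h import *
c=np.array([ray('top0',u,v,.012)[:2] for u,v in [(204.2,207),(335,168.2),(350.5,217),(218.2,256.2)]])
print(c.round(4).tolist(),c.mean(0),[np.linalg.norm(c[i]-c[i-1]).round(4) for i in range(4)])
for a,b in((1,0),(2,3)): d=c[b]-c[a]; print('yaw from y',np.degrees(np.arctan2(-d[0],d[1])))
for a,b in((3,0),(2,1)): d=c[b]-c[a]; print('yaw from x',np.degrees(np.arctan2(d[1],d[0])))
for n,(cx,cy),(e1,e2) in(('L',(140,251),((95,248),(187,257))),('R',(554,128),((508,120),(598,133)))):
    g=lambda x,y: ray('top0',x/4+190-.4,y/4+160-.4,.088)
    a,b=g(*e1),g(*e2); d=a-b; print(n,g(cx,cy).round(4),((a+b)/2).round(4),np.linalg.norm(d).round(3),np.degrees(np.arctan2(d[1],d[0])).round(1))
print('cap',ray('top0',345/4+190-.4,170/4+160-.4,.169))
E
```

```text
[[0.607, 0.1638], [0.7045, -0.1899], [0.5704, -0.2256], [0.4752, 0.1269]] [ 0.58926556 -0.03121223] [np.float64(0.1369), np.float64(0.3668), np.float64(0.1387), np.float64(0.3651)]
yaw from y 15.405290850413467
yaw from y 15.118319361933228
yaw from x 15.624473110242565
yaw from x 14.915529306030306
L [0.5551 0.0999 0.088 ] [0.5541 0.0993 0.088 ] 0.058 83.0
R [ 0.6264 -0.1605  0.088 ] [ 0.6274 -0.1599  0.088 ] 0.057 80.2
cap [ 0.58954686 -0.02962573  0.169     ]
```

```bash
cat >> h.py <<'E'
from scipy.spatial.transform import Rotation as Ro
def plan(x,y,z,yawdeg):
    s=manip.sense(); R=Ro.from_quat(s['tool_rot']).as_matrix(); p=np.array(s['tcp_pos'])
    d=R.T@(np.array([x,y,z])-p); cur=np.degrees(np.arctan2(R[1,1],R[0,1]))
    tw=(cur-yawdeg+180)%360-180
    print('t',s['t'].round(2),'p',p.round(4),'yaw',cur.round(2),'tilt',np.degrees(np.arccos(-R[2,2])).round(2),'F',np.round(s['force'],1),'q',s['q'].round(2),'gap',s['finger_gap'].round(3))
    print('shift/40cm',(d/.4).round(4),'twist/.5',round(np.radians(tw)/.5,3))
E
python3 -c "
from h import *
plan(.554,.099,.2,-7)"
```

```text
Traceback (most recent call last):
  File "h.py", line 24, in plan
    print('t',s['t'].round(2),'p',p.round(4),'yaw',cur.round(2),'tilt',np.degrees(np.arccos(-R[2,2])).round(2),'F',np.round(s['force'],1),'q',s['q'].round(2),'gap',s['finger_gap'].round(3))
              ^^^^^^^^^^^^
AttributeError: 'float' object has no attribute 'round'
```

```bash
sed -i "s/s=manip.sense(); R=/s={k:np.array(v) for k,v in manip.sense().items()}; R=/" h.py; python3 -c "
from h import *
plan(.554,.099,.2,-7)"
```

```text
t 0.1 p [0.2232 0.5831 0.2414] yaw 69.04 tilt 0.11 F [-0.6 -0.2  0.6] q [ 1.03  0.53  1.43  0.    1.18 -0.18] gap 1.002
shift/40cm [-1.2052 -0.8342  0.1047] twist/.5 2.654
```

Emit:
move_arm(deltas=[[-0.08,-0.055,0,0.12,45],[-0.16,-0.11,0,0.25,45],[-0.245,-0.17,0,0.37,45],[-0.33,-0.23,0,0.5,45],[-0.41,-0.285,0,0.62,45],[-0.495,-0.34,0,0.75,45],[-0.58,-0.4,0,0.87,45],[-0.66,-0.46,0,1.0,45]])

```text
t: 0.77
tcp_pos: [0.405, 0.3156, 0.2421]
tool_rot: [0.421, 0.907, -0.0, -0.0]
force: [-0.5, -0.1, 0.3]
finger_gap: 0.453
```

```bash
python3 -c "
from h import *
plan(.554,.099,.2,-7)"
```

```text
t 0.77 p [0.405  0.3156 0.2421] yaw 40.23 tilt 0.01 F [-0.5 -0.1  0.3] q [ 0.44  0.38  1.71 -0.    1.05 -0.26] gap 0.453
shift/40cm [-0.6539 -0.0653  0.1053] twist/.5 1.649
```

Emit:
move_arm(deltas=[[-0.09,-0.01,0,0.15,45],[-0.18,-0.02,0,0.3,45],[-0.28,-0.03,0,0.45,45],[-0.37,-0.04,0,0.6,45],[-0.47,-0.05,0,0.75,45],[-0.56,-0.06,0,0.9,45],[-0.65,-0.065,0,1.0,45],[-0.654,-0.065,0,1.0,45]])

```text
t: 1.43
tcp_pos: [0.5586, 0.096, 0.2422]
tool_rot: [0.634, 0.774, 0.0, 0.003]
force: [0.5, 0.7, 0.4]
finger_gap: 0.452
```

```bash
python3 -c "
from h import *
plan(.554,.099,.2,-7)
snap('wrist','w1')
plan(.554,.099,.15,-7)"
```

```text
t 1.43 p [0.5586 0.096  0.2422] yaw 11.35 tilt 0.3 F [0.5 0.7 0.4] q [-0.03  0.45  1.58 -0.    1.11 -0.22] gap 0.452
shift/40cm [ 0.01   -0.0101  0.1054] twist/.5 0.641
t 1.48 p [0.5563 0.0982 0.2419] yaw 11.47 tilt 0.08 F [0.5 0.9 0.7] q [-0.02  0.45  1.59 -0.    1.11 -0.22] gap 0.447
shift/40cm [ 0.0034 -0.0055  0.2298] twist/.5 0.645
```

View pics/w1.png

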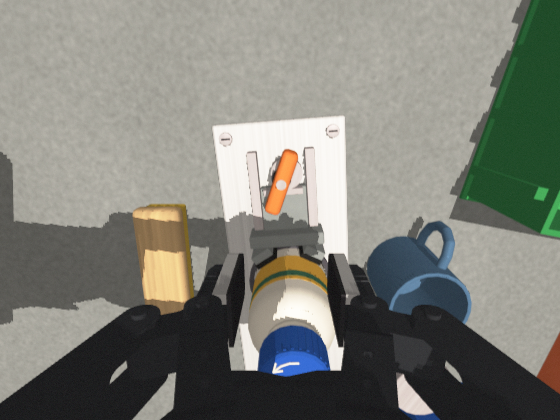

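The wrist view shows the left T-bar centred at (281,184), with its ends at about (290,152) and (272,212). I'll locate it from those points.

```bash
python3 - <<'E'
from h import *
print(ray('w1',281,184.5,.090))
P,im=world('w1'); hsv=cv2.cvtColor(im,cv2.COLOR_RGB2HSV); Z=P[...,2]
m=(hsv[...,0]<14)&(hsv[...,1]>180)&(Z>.05)&(Z<.11); p=P[m]; zz=np.percentile(p[:,2],[5,50,95]); print(zz)
t=p[p[:,2]>.086]; r=cv2.minAreaRect((t[:,:2]*1000).astype(np.float32)); print(t.mean(0),r)
a,b=ray('w1',290.5,151,.09),ray('w1',272,212.5,.09); d=a-b; print((a+b)/2,np.linalg.norm(d),np.degrees(np.arctan2(d[1],d[0])))
E
```

```text
[0.55505507 0.10147631 0.09      ]
[0.07906169 0.08854333 0.09009719]
[0.55446874 0.10209529 0.08858971] ((554.6849975585938, 102.01667785644531), (55.597007751464844, 12.746922492980957), 82.91083526611328)
[0.55473062 0.10311937 0.09      ] 0.05618785112941941 84.72812923238772
```

Emit:
move_arm(deltas=[[0.0077,-0.0025,0,0.2,45],[0.0077,-0.0025,0.05,0.4,45],[0.0077,-0.0025,0.1,0.64,45],[0.0077,-0.0025,0.18,0.64,45],[0.0077,-0.0025,0.25,0.64,45],[0.0077,-0.0025,0.25,0.64,45],[0.0077,-0.0025,0.25,0.64,45],[0.0077,-0.0025,0.25,0.64,45]])

```text
t: 2.15
tcp_pos: [0.5527, 0.1048, 0.1433]
tool_rot: [0.746, 0.666, 0.0, 0.0]
force: [0.9, -0.1, 1.1]
finger_gap: 0.454
```

```bash
python3 -c "
from h import *
plan(.5547,.101,.073,-7)
snap('wrist','w2')
print(ray('w2',1,1,.09))
P,im=world('w2'); hsv=cv2.cvtColor(im,cv2.COLOR_RGB2HSV); Z=P[...,2]
m=(hsv[...,0]<14)&(hsv[...,1]>180)&(Z>.086)&(Z<.11); t=P[m]; r=cv2.minAreaRect((t[:,:2]*1000).astype(np.float32)); print(t.mean(0),r)
"
```

```text
t 2.15 p [0.5527 0.1048 0.1433] yaw -6.53 tilt 0.07 F [ 0.9 -0.1  1.1] q [-0.01  0.58  1.68  0.    0.88  0.1 ] gap 0.454
shift/40cm [-0.0088  0.0057  0.1758] twist/.5 0.016
[0.43221172 0.24028689 0.09      ]
[0.55512189 0.10079283 0.08897739] ((555.279296875, 102.15899658203125), (55.80094528198242, 13.643235206604004), 83.04367065429688)
```

View pics/w2.png

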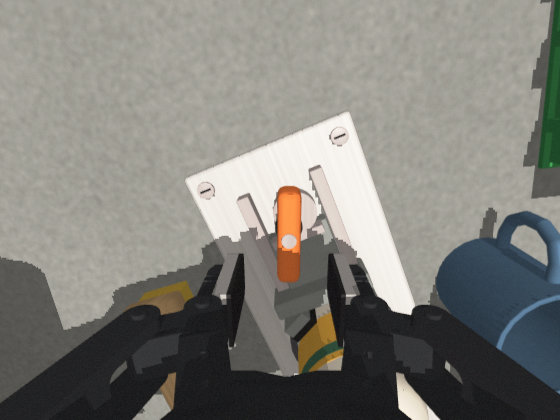

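The bar at (289,235) lies centred between the fingers, whose midpoint is at column 289. I'll descend and grip.

Emit:
move_arm(deltas=[[-0.0088,0.005,0.03,0.0,45],[-0.0088,0.005,0.08,0.0,45],[-0.0088,0.005,0.13,0.0,45],[-0.0088,0.005,0.176,0.0,45],[-0.0088,0.005,0.176,0.0,45],[-0.0088,0.005,0.176,0.0,0],[-0.0088,0.005,0.176,0.0,0],[-0.0088,0.005,0.176,0.0,0]], force=60)

```text
t: 2.87
tcp_pos: [0.5541, 0.1006, 0.0739]
tool_rot: [0.747, 0.665, 0.0, 0.0]
force: [-2.6, -0.3, 3.6]
finger_gap: 0.156
```

```bash
python3 -c "
from h import *
plan(.5547,.101,.073,-75)"
```

```text
t 2.87 p [0.5541 0.1006 0.0739] yaw -6.61 tilt 0.06 F [-2.6 -0.3  3.6] q [-0.02  0.69  1.72  0.    0.73  0.1 ] gap 0.156
shift/40cm [0.0011 0.0015 0.0021] twist/.5 2.387
```

Emit:
move_arm(deltas=[[0,0,0,0.14,0],[0,0,0,0.28,0],[0,0,0,0.42,0],[0,0,0,0.56,0],[0,0,0,0.7,0],[0,0,0,0.84,0],[0,0,0,1.0,0],[0,0,0,1.0,0]])

```text
t: 3.53
tcp_pos: [0.5536, 0.1007, 0.0738]
tool_rot: [0.888, 0.459, 0.0, -0.0]
force: [-3.2, 1.0, 6.7]
finger_gap: 0.158
```

Emit:
move_arm(deltas=[[0,0,0,0.14,0],[0,0,0,0.28,0],[0,0,0,0.42,0],[0,0,0,0.56,0],[0,0,0,0.7,0],[0,0,0,0.84,0],[0,0,0,1.0,0],[0,0,0,1.0,0]])

```text
t: 4.2
tcp_pos: [0.5533, 0.1011, 0.0738]
tool_rot: [0.974, 0.225, -0.0, -0.0]
force: [-4.3, 1.3, 7.6]
finger_gap: 0.147
```

```bash
python3 -c "
from h import *
plan(.5547,.101,.073,-75);print(manip.sense()['ft_torque'])"
```

```text
t 4.2 p [0.5533 0.1011 0.0738] yaw -63.95 tilt 0.04 F [-4.3  1.3  7.6] q [-0.02  0.69  1.72  0.    0.73  1.1 ] gap 0.147
shift/40cm [0.003  0.0016 0.0021] twist/.5 0.386
[ 0.22955041  0.59875841 -0.22410375]
```

Following well (torque −0.22). I'll continue past the expected stop a little.

Emit:
move_arm(deltas=[[0,0,0,0.1,0],[0,0,0,0.2,0],[0,0,0,0.3,0],[0,0,0,0.38,0],[0,0,0,0.44,0],[0,0,0,0.5,0],[0,0,0,0.5,0],[0,0,0,0.5,0]])

```text
t: 4.87
tcp_pos: [0.5533, 0.1011, 0.0739]
tool_rot: [0.994, 0.108, -0.0, 0.001]
force: [-4.5, 3.1, 6.8]
finger_gap: 0.155
```

```bash
python3 -c "
from h import *
plan(.5547,.101,.073,-75);print(manip.sense()['ft_torque'])
snap('wrist','w3')"
```

```text
t 4.87 p [0.5533 0.1011 0.0739] yaw -77.55 tilt 0.09 F [-4.5  3.1  6.8] q [-0.02  0.69  1.72 -0.    0.73  1.34] gap 0.155
shift/40cm [0.0034 0.0011 0.0021] twist/.5 -0.089
[0.56330407 0.62223201 1.91320005]
```

View pics/w3.png

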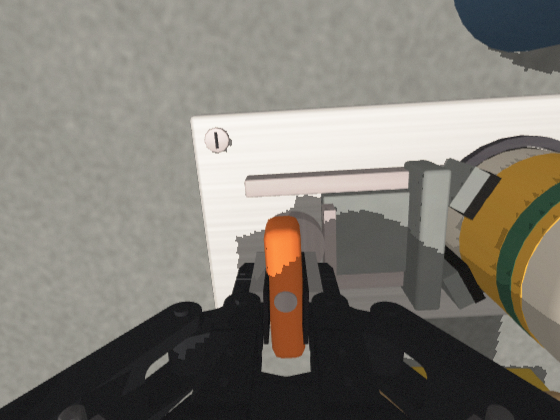

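The bar lies along the clamp's x and the reaction torque has jumped to 1.9 N m, so the left knob is at its stop. I'll release and rise.

Emit:
move_arm(deltas=[[0,0,0,0.4,45],[0,0,0,0.4,45],[0,0,0,0.4,45],[0,0,-0.08,0.4,45],[0,0,-0.16,0.4,45],[0,0,-0.24,0.3,45],[0,0,-0.32,0.1,45],[0,0,-0.38,-0.1,45]])

```text
t: 5.58
tcp_pos: [0.5553, 0.1003, 0.2276]
tool_rot: [0.991, 0.132, 0.003, 0.0]
force: [0.7, 0.2, -0.9]
finger_gap: 0.449
```

```bash
python3 -c "
from h import *
plan(.6245,-.1605,.223,-9.8)"
```

```text
t 5.58 p [0.5553 0.1003 0.2276] yaw -74.88 tilt 0.3 F [ 0.7  0.2 -0.9] q [-0.02  0.46  1.61 -0.    1.07  1.29] gap 0.449
shift/40cm [-0.003   0.6746  0.0125] twist/.5 -2.272
```

Emit:
move_arm(deltas=[[0,0.09,0,-0.2,45],[0,0.19,0,-0.4,45],[0,0.29,0,-0.6,45],[0,0.38,0,-0.8,45],[0,0.48,0,-1.0,45],[0,0.57,0,-1.0,45],[-0.003,0.67,0,-1.0,45],[-0.003,0.6746,0,-1.0,45]])

```text
t: 6.25
tcp_pos: [0.6236, -0.1692, 0.2251]
tool_rot: [0.93, 0.368, 0.002, 0.004]
force: [1.6, -0.1, 0.5]
finger_gap: 0.449
```

Emit:
move_arm(deltas=[[0,0,0,-0.2,45],[0,0,0,-0.4,45],[0,0,0,-0.6,45],[0,0,0,-0.8,45],[0,0,0,-1.0,45],[0,0,0,-1.0,45],[0,0,0,-1.0,45],[0,0,0,-1.0,45]])

```text
t: 6.92
tcp_pos: [0.6212, -0.161, 0.2243]
tool_rot: [0.81, 0.587, 0.0, 0.0]
force: [-0.1, 1.2, 0.2]
finger_gap: 0.45
```

```bash
python3 -c "
from h import *
plan(.6245,-.1605,.143,-9.8)
snap('wrist','w4')
P,im=world('w4'); hsv=cv2.cvtColor(im,cv2.COLOR_RGB2HSV); Z=P[...,2]
m=(hsv[...,0]<14)&(hsv[...,1]>180)&(Z>.086)&(Z<.11); t=P[m]; r=cv2.minAreaRect((t[:,:2]*1000).astype(np.float32)); print(t.mean(0),r)
"
```

```text
t 6.92 p [ 0.6212 -0.161   0.2243] yaw -18.1 tilt 0.05 F [-0.1  1.2  0.2] q [-0.43  0.57  1.41 -0.    1.16 -0.11] gap 0.45
shift/40cm [0.0037 0.0074 0.2034] twist/.5 -0.29
[ 0.77015682 -0.19537716  0.09330906] ((729.9720458984375, -186.05422973632812), (61.47406005859375, 227.53810119628906), 76.0189208984375)
```

View pics/w4.png

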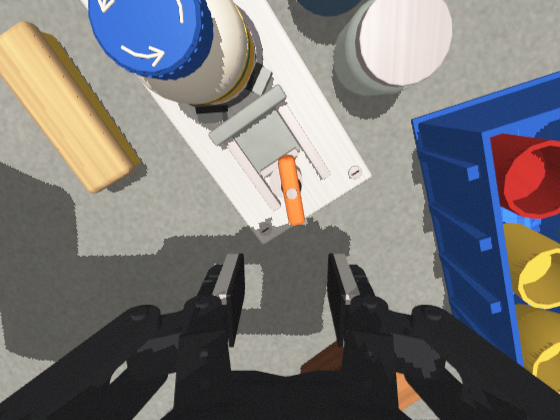

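The right T-bar is at (291,191). The orange mask also caught the bin's cups, so I'll restrict the region.

```bash
python3 - <<'E'
from h import *
P,im=world('w4'); hsv=cv2.cvtColor(im,cv2.COLOR_RGB2HSV); Z=P[...,2]
m=(hsv[...,0]<14)&(hsv[...,1]>180)&(Z>.086)&(Z<.11); m[:,:260]=0; m[:,320:]=0; m[240:]=0
t=P[m]; print(t.mean(0),cv2.minAreaRect((t[:,:2]*1000).astype(np.float32)),ray('w4',291.5,193,.09))
E
```

```text
[ 0.62850445 -0.15877455  0.0885698 ] ((628.150390625, -158.1738739013672), (56.393184661865234, 13.392448425292969), 81.68408966064453) [ 0.62826671 -0.1587139   0.09      ]
```

Emit:
move_arm(deltas=[[0.0077,0.0115,0.04,-0.15,45],[0.0077,0.0115,0.08,-0.31,45],[0.0077,0.0115,0.14,-0.31,45],[0.0077,0.0115,0.2,-0.31,45],[0.0077,0.0115,0.22,-0.31,45],[0.0077,0.0115,0.22,-0.31,45],[0.0077,0.0115,0.22,-0.31,45],[0.0077,0.0115,0.22,-0.31,45]])

```text
t: 7.63
tcp_pos: [0.6275, -0.16, 0.1374]
tool_rot: [0.761, 0.648, 0.001, 0.001]
force: [0.2, 0.2, -0.1]
finger_gap: 0.449
```

```bash
python3 -c "
from h import *
plan(.6265,-.1595,.073,-9)
snap('wrist','w5')
P,im=world('w5'); hsv=cv2.cvtColor(im,cv2.COLOR_RGB2HSV); Z=P[...,2]
m=(hsv[...,0]<14)&(hsv[...,1]>180)&(Z>.086)&(Z<.11)&(P[...,0]<.66); t=P[m]; r=cv2.minAreaRect((t[:,:2]*1000).astype(np.float32)); print(t.mean(0),r)
"
```

```text
t 7.63 p [ 0.6275 -0.16    0.1374] yaw -9.17 tilt 0.17 F [ 0.2  0.2 -0.1] q [-0.42  0.68  1.46 -0.    0.99 -0.26] gap 0.449
shift/40cm [ 0.0009 -0.0031  0.161 ] twist/.5 -0.006
[ 0.62758893 -0.16251674  0.08892818] ((628.08935546875, -158.0872344970703), (56.58130645751953, 13.401673316955566), 82.10875701904297)
```

View pics/w5.png

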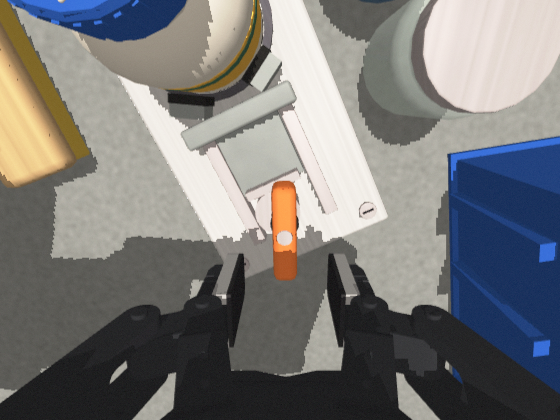

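The bar sits about 4 px (1 mm) left of the finger midline. I'll correct and descend.

Emit:
move_arm(deltas=[[0.002,-0.003,0.03,0.0,45],[0.002,-0.003,0.08,0.0,45],[0.002,-0.003,0.13,0.0,45],[0.002,-0.003,0.16,0.0,45],[0.002,-0.003,0.16,0.0,45],[0.002,-0.003,0.16,0.0,0],[0.002,-0.003,0.16,0.0,0],[0.002,-0.003,0.16,0.0,0]], force=60)

```text
t: 8.35
tcp_pos: [0.6269, -0.159, 0.0735]
tool_rot: [0.761, 0.648, 0.001, 0.002]
force: [2.4, -0.9, -0.5]
finger_gap: 0.154
```

```bash
python3 -c "
from h import *
plan(.6265,-.1595,.073,-78)"
```

```text
t 8.35 p [ 0.6269 -0.159   0.0735] yaw -9.16 tilt 0.24 F [ 2.4 -0.9 -0.5] q [-0.42  0.77  1.5   0.    0.87 -0.26] gap 0.154
shift/40cm [-0.0014 -0.0009  0.0011] twist/.5 2.403
```

Emit:
move_arm(deltas=[[0,0,0,0.14,0],[0,0,0,0.28,0],[0,0,0,0.42,0],[0,0,0,0.56,0],[0,0,0,0.7,0],[0,0,0,0.84,0],[0,0,0,1.0,0],[0,0,0,1.0,0]])

```text
t: 9.02
tcp_pos: [0.6267, -0.1589, 0.0734]
tool_rot: [0.898, 0.439, 0.001, 0.001]
force: [1.7, -1.1, 3.1]
finger_gap: 0.156
```

Emit:
move_arm(deltas=[[0,0,0,0.14,0],[0,0,0,0.28,0],[0,0,0,0.42,0],[0,0,0,0.56,0],[0,0,0,0.7,0],[0,0,0,0.84,0],[0,0,0,1.0,0],[0,0,0,1.0,0]])

```text
t: 9.68
tcp_pos: [0.6265, -0.1587, 0.0734]
tool_rot: [0.979, 0.204, 0.001, 0.001]
force: [1.1, 0.4, 3.8]
finger_gap: 0.153
```

Emit:
move_arm(deltas=[[0,0,0,0.1,0],[0,0,0,0.2,0],[0,0,0,0.3,0],[0,0,0,0.38,0],[0,0,0,0.44,0],[0,0,0,0.5,0],[0,0,0,0.5,0],[0,0,0,0.5,0]])

```text
t: 10.35
tcp_pos: [0.6265, -0.1587, 0.0735]
tool_rot: [0.996, 0.087, 0.001, 0.002]
force: [1.7, 1.8, 6.1]
finger_gap: 0.156
```

```bash
python3 -c "
from h import *
plan(.6265,-.1595,.073,-78);print(manip.sense()['ft_torque'])"
```

```text
t 10.35 p [ 0.6265 -0.1587  0.0735] yaw -80.06 tilt 0.23 F [1.7 1.8 6.1] q [-0.42  0.77  1.5  -0.    0.87  0.98] gap 0.156
shift/40cm [-0.0003  0.002   0.0013] twist/.5 -0.072
[ 0.41271838 -0.21959511  2.60786363]
```

The torque is 2.6 N m with the bar at −80°+90°, so the right knob is at its stop too. I'll release, rise and move over the cap.

Emit:
move_arm(deltas=[[0,0,0,0.4,45],[0,0,0,0.35,45],[0,0,0,0.35,45],[0,0,-0.08,0.35,45],[0,0,-0.16,0.35,45],[0,0,-0.24,0.35,60],[0,0,-0.32,0.35,80],[0,0,-0.39,0.35,100]])

```text
t: 11.02
tcp_pos: [0.6251, -0.1586, 0.2298]
tool_rot: [1.0, -0.006, 0.0, -0.0]
force: [-0.2, -0.2, 0.6]
finger_gap: 0.862
```

```bash
python3 -c "
from h import *
plan(.5895,-.0295,.22,-75)
snap('top','top1')
P,im=world('top1'); hsv=cv2.cvtColor(im,cv2.COLOR_RGB2HSV); Z=P[...,2]
crop('top1',160,270,190,370,4)"
```

```text
t 11.02 p [ 0.6251 -0.1586  0.2298] yaw -90.74 tilt 0.04 F [-0.2 -0.2  0.6] q [-0.42  0.57  1.39  0.    1.18  1.16] gap 0.862
shift/40cm [-0.0931 -0.3217  0.0247] twist/.5 -0.549
```

View pics/top1_c160_190.png

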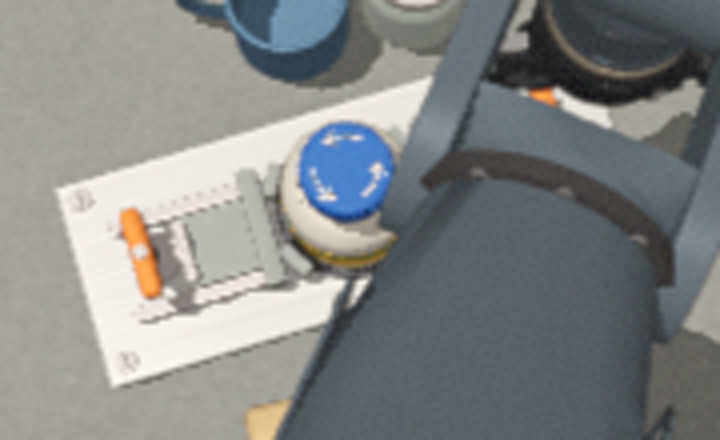

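The left bar now stands along the clamp's x at (140,252) in the crop. I'll move over the cap.

Emit:
move_arm(deltas=[[-0.015,-0.05,0.0,-0.1,100],[-0.035,-0.12,0.0,-0.3,100],[-0.055,-0.19,0.0,-0.5,100],[-0.076,-0.26,0.0,-0.55,100],[-0.093,-0.32,0.0,-0.55,100],[-0.093,-0.3217,0.0,-0.55,100],[-0.093,-0.3217,0.0,-0.55,100],[-0.093,-0.3217,0.0,-0.55,100]])

```text
t: 11.73
tcp_pos: [0.5902, -0.0298, 0.2279]
tool_rot: [0.991, 0.13, 0.0, 0.0]
force: [0.6, 0.5, 0.3]
finger_gap: 1.003
```

```bash
python3 -c "
from h import *
plan(.5895,-.0295,.149,-75)
snap('wrist','w6')
snap('side','s6')
P,im=world('w6'); hsv=cv2.cvtColor(im,cv2.COLOR_RGB2HSV); Z=P[...,2]
m=(abs(hsv[...,0].astype(int)-108)<12)&(hsv[...,1]>120)&(Z>.163)&(Z<.18); t=P[m]; print(m.sum(),t.mean(0),cv2.minEnclosingCircle((t[:,:2]*1000).astype(np.float32)))
crop('s6',150,310,210,330,5)
"
```

```text
t 11.73 p [ 0.5902 -0.0298  0.2279] yaw -75.01 tilt 0.03 F [0.6 0.5 0.3] q [-0.24  0.5   1.54 -0.    1.11  1.07] gap 1.003
shift/40cm [-0.0016 -0.0013  0.1972] twist/.5 -0.0
5628 [ 0.59415155 -0.02835145  0.1689965 ] ((592.58203125, -29.04984474182129), 28.20526123046875)
```

View pics/w6.png

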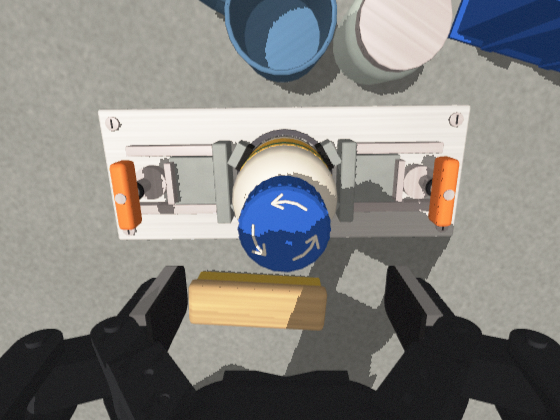

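```bash
ls pics/s6*
```

```text
pics/s6.npz
pics/s6.png
pics/s6_c150_210.png
```

View pics/s6.png

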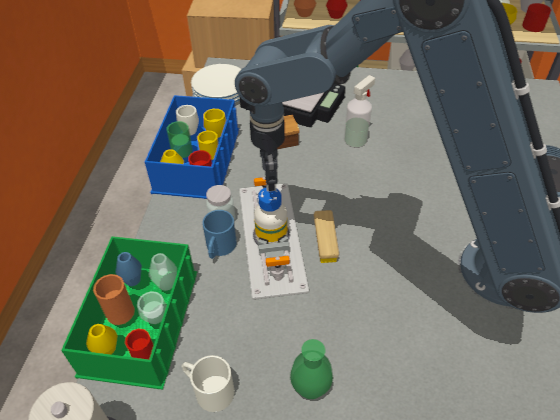

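Both T-bars lie along the clamp's x, at (124,194) and (443,190). The cap at (285,222) is between the fingers, so I'll descend and grip it gently in height, without pressing.

Emit:
move_arm(deltas=[[0.002,0,0.04,0,100],[0.002,0,0.09,0,100],[0.002,0,0.14,0,100],[0.002,0,0.18,0,100],[0.002,0,0.205,0,100],[0.002,0,0.205,0,100],[0.002,0,0.205,0,100],[0.002,0,0.205,0,100]])

```text
t: 12.5
tcp_pos: [0.5916, -0.0297, 0.1467]
tool_rot: [0.992, 0.13, 0.001, 0.0]
force: [0.4, -0.0, 0.0]
finger_gap: 1.003
```

```bash
python3 -c "
from h import *
plan(.5910,-.0295,.146,-75)
snap('wrist','w7')"
```

```text
t 12.5 p [ 0.5916 -0.0297  0.1467] yaw -75.09 tilt 0.11 F [ 0.4 -0.   0. ] q [-0.24  0.61  1.6   0.    0.93  1.07] gap 1.003
shift/40cm [-0.0014 -0.0009  0.0018] twist/.5 -0.003
```

View pics/w7.png

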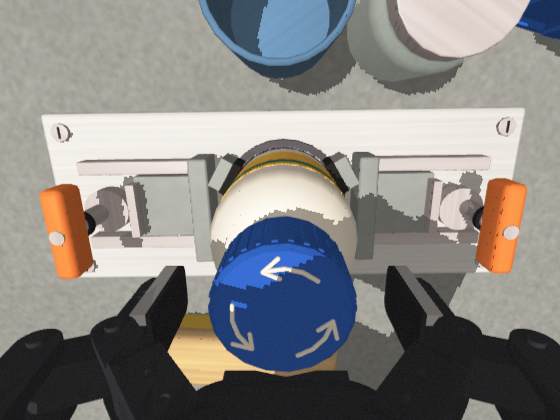

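The cap (columns 209–357, centre 283) is within 1 mm of the finger midline at 285. I'll close on it.

Emit:
move_arm(deltas=[[-0.001,-0.002,0,0,100],[-0.001,-0.002,0,0,60],[-0.001,-0.002,0,0,30],[-0.001,-0.002,0,0,30],[-0.001,-0.002,0,0,30],[-0.001,-0.002,0,0,30],[-0.001,-0.002,0,0,30],[-0.001,-0.002,0,0,30]], force=60)

```text
t: 13.22
tcp_pos: [0.5904, -0.0284, 0.1462]
tool_rot: [0.992, 0.13, 0.0, 0.0]
force: [0.6, -0.5, 3.1]
finger_gap: 0.642
```

```bash
python3 -c "
from h import *
plan(.5910,-.0295,.146,-75)"
```

```text
t 13.22 p [ 0.5904 -0.0284  0.1462] yaw -75.05 tilt 0.04 F [ 0.6 -0.5  3.1] q [-0.24  0.61  1.61  0.    0.93  1.07] gap 0.642
shift/40cm [0.0009 0.0031 0.0005] twist/.5 -0.002
```

Emit:
move_arm(deltas=[[0,0,0.003,0,30],[0,0,0.006,0,30],[0,0,0.009,0,30],[0,0,0.012,0,30],[0,0,0.015,0,30],[0,0,0.016,0,30],[0,0,0.016,0,30],[0,0,0.016,0,30]], force=80)

```text
t: 13.88
tcp_pos: [0.5904, -0.0284, 0.1406]
tool_rot: [0.992, 0.13, 0.0, 0.0]
force: [-1.9, 1.5, 9.6]
finger_gap: 0.644
```

```bash
python3 -c "
from h import *
plan(.5910,-.0295,.1395,-15)"
```

```text
t 13.88 p [ 0.5904 -0.0284  0.1406] yaw -75.05 tilt 0.05 F [-1.9  1.5  9.6] q [-0.24  0.61  1.61  0.    0.92  1.07] gap 0.644
shift/40cm [0.0007 0.003  0.0028] twist/.5 -2.096
```

Pressed about 6 mm (9.6 N, against 9.7 N from the given spring). I'll add 0.8 mm and twist anticlockwise.

Emit:
move_arm(deltas=[[0,0,0.002,0,30],[0,0,0.002,-0.1,30],[0,0,0.002,-0.25,30],[0,0,0.002,-0.4,30],[0,0,0.002,-0.55,30],[0,0,0.002,-0.7,30],[0,0,0.002,-0.85,30],[0,0,0.002,-1.0,30]])

```text
t: 14.55
tcp_pos: [0.5915, -0.0287, 0.1403]
tool_rot: [0.928, 0.373, 0.001, 0.001]
force: [-0.9, 0.1, 9.2]
finger_gap: 0.64
```

```bash
python3 -c "
from h import *
plan(.5910,-.0295,.1395,-15);print(manip.sense()['ft_torque'])"
```

```text
t 14.55 p [ 0.5915 -0.0287  0.1403] yaw -46.22 tilt 0.2 F [-0.9  0.1  9.2] q [-0.24  0.61  1.61  0.    0.91  0.57] gap 0.64
shift/40cm [-0.0022  0.0005  0.0019] twist/.5 -1.09
[ 0.06410507  0.24336925 -0.03104075]
```

Emit:
move_arm(deltas=[[0,0,0.002,-0.1,30],[0,0,0.002,-0.25,30],[0,0,0.002,-0.4,30],[0,0,0.002,-0.55,30],[0,0,0.002,-0.7,30],[0,0,0.002,-0.85,30],[0,0,0.002,-1.0,30],[0,0,0.002,-1.0,30]])

```text
t: 15.22
tcp_pos: [0.5914, -0.0288, 0.1396]
tool_rot: [0.807, 0.591, 0.001, 0.001]
force: [-1.2, -0.7, 11.0]
finger_gap: 0.643
```

```bash
python3 -c "
from h import *
plan(.5910,-.0295,.1395,-15);print(manip.sense()['ft_torque'])
snap('wrist','w8')"
```

```text
t 15.22 p [ 0.5914 -0.0288  0.1396] yaw -17.61 tilt 0.19 F [-1.2 -0.7 11. ] q [-0.24  0.62  1.61 -0.    0.91  0.07] gap 0.643
shift/40cm [-0.002  -0.0003  0.0002] twist/.5 -0.091
[0.11736066 0.21044792 0.10795436]
```

View pics/w8.png

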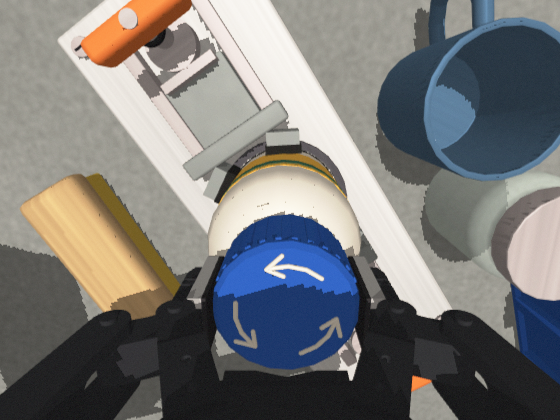

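The arrows stand as before relative to the gripper, so the cap turned 57° with it and the clamp stayed put. I'll lift slowly first.

Emit:
move_arm(deltas=[[0,0,-0.01,0,30],[0,0,-0.02,0,30],[0,0,-0.03,0,30],[0,0,-0.045,0,30],[0,0,-0.06,0,30],[0,0,-0.075,0,30],[0,0,-0.075,0,30],[0,0,-0.075,0,30]])

```text
t: 15.93
tcp_pos: [0.5901, -0.0284, 0.1681]
tool_rot: [0.808, 0.589, 0.0, 0.0]
force: [0.4, -0.1, -0.9]
finger_gap: 0.639
```

```bash
python3 -c "
from h import *
plan(.5905,-.029,.268,-17.6)
snap('side','s9'); crop('s9',130,310,200,340,4)"
```

```text
t 15.93 p [ 0.5901 -0.0284  0.1681] yaw -17.76 tilt 0.02 F [ 0.4 -0.1 -0.9] q [-0.24  0.57  1.59 -0.    0.98  0.07] gap 0.639
shift/40cm [-0.0011  0.0014 -0.2497] twist/.5 -0.006
```

View pics/s9_c130_200.png

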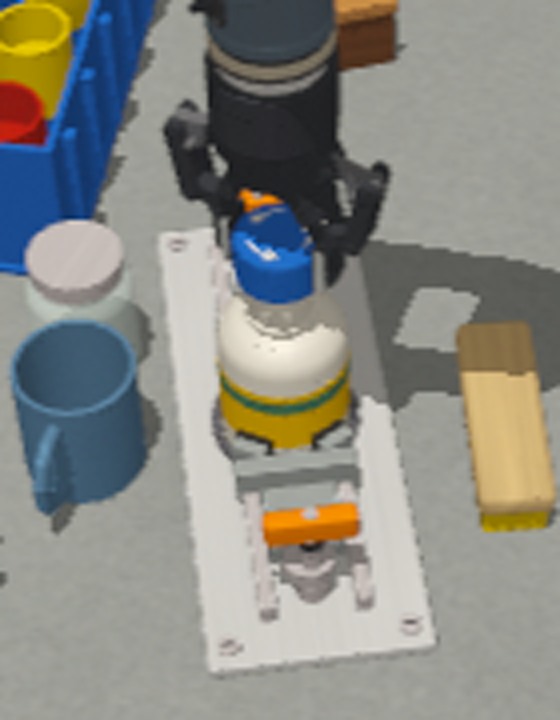

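The cap is coming off: the force is back to about −1 N and the tub is still in its nest. I'll lift to about 10 cm of air.

Emit:
move_arm(deltas=[[0,0,-0.02,0,30],[0,0,-0.06,0,30],[0,0,-0.11,0,30],[0,0,-0.16,0,30],[0,0,-0.21,0,30],[0,0,-0.23,0,30],[0,0,-0.241,0,30],[0,0,-0.241,0,30]])

```text
t: 16.65
tcp_pos: [0.5903, -0.0285, 0.265]
tool_rot: [0.808, 0.589, 0.0, 0.001]
force: [0.7, 0.1, -0.5]
finger_gap: 0.64
```

Emit:
move_arm(deltas=[[0,0,0,0,30],[0,0,0,0,30],[0,0,0,0,30],[0,0,0,0,30],[0,0,0,0,30],[0,0,0,0,30],[0,0,0,0,30],[0,0,0,0,30]])

```text
t: 17.32
tcp_pos: [0.5901, -0.0284, 0.2642]
tool_rot: [0.808, 0.589, -0.0, -0.0]
force: [0.8, -0.4, -0.8]
finger_gap: 0.642
```

```bash
python3 -c "
from h import *
plan(.5905,-.029,.2645,-17.6)
snap('side','s10'); crop('s10',100,310,190,340,3.5)
snap('wrist','w10');snap('top','t10')
P,im=world('s10'); hsv=cv2.cvtColor(im,cv2.COLOR_RGB2HSV); Z=P[...,2]
m=(abs(hsv[...,0].astype(int)-108)<12)&(hsv[...,1]>150)&(Z>.2)&(Z<.31)&(abs(P[...,0]-.59)<.06)&(abs(P[...,1]+.03)<.06); t=P[m]; print(m.sum(),t.mean(0),np.percentile(t[:,2],[2,98]))
print(abs(manip.sense()['qd']).max())"
```

```text
t 17.32 p [ 0.5901 -0.0284  0.2642] yaw -17.76 tilt 0.01 F [ 0.8 -0.4 -0.8] q [-0.24  0.46  1.5  -0.    1.19  0.07] gap 0.642
shift/40cm [-0.0011  0.0014 -0.0007] twist/.5 -0.006
400 [ 0.59278418 -0.01537107  0.27997461] [0.25844893 0.28977524]
0.0021235554449855272
```

View pics/s10_c100_190.png

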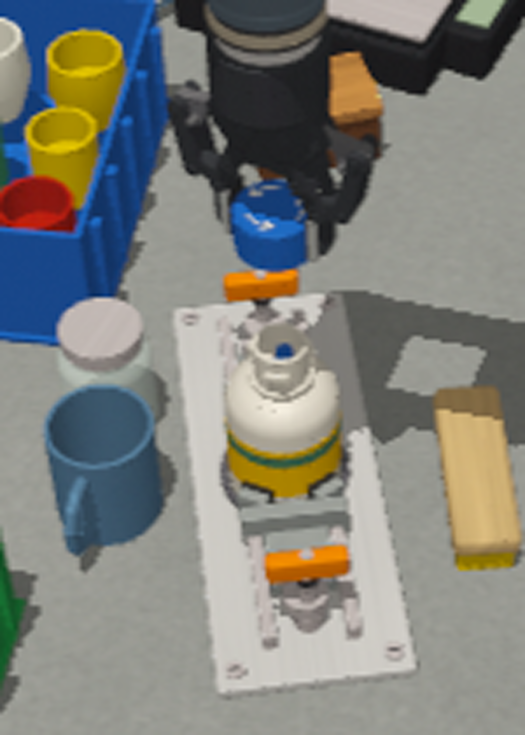

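View pics/w10.png

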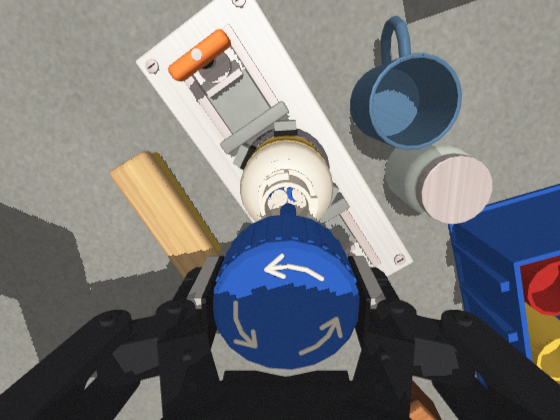

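View pics/t10.png

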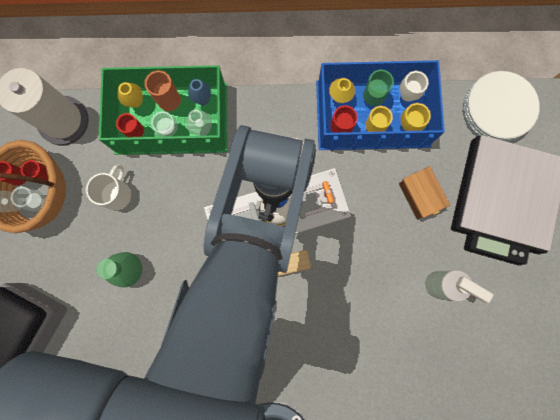

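The cap's top is at 0.290 m, so its lower edge is about 102 mm above the open mouth. The side crop shows both T-bars across the clamp and the tub upright, and the other objects haven't moved. I'll hand in.

```bash
python3 -c "
from h import *
print(manip.sign_off())"
```

```text
the job is handed in; nothing more can be done
None
```

The job is done and handed in after about 17.5 s of robot time. Both T-knobs are at their end stops and the cap is off, held over the open tub.

- **Knobs:** I turned each one clockwise until the reaction torque jumped, to 1.9 N m on the left and 2.6 N m on the right. The later pictures show both bars lying along the clamp's x.
- **Cap:** I pressed it about 6 to 7 mm (9–11 N) and twisted it 57° anticlockwise while it was down. Then I lifted it straight off, and the force dropped back to about −1 N.
- **Last checks:** The cap is gripped (opening 0.64) and still, with the tool tilted 0.01°. Its lower edge is about 102 mm above the mouth. The tub is upright in its nest, and the nearby objects look unmoved in the pictures.

**Disagreements between measurements:** The wrist camera placed points 1 to 2 mm off the other measurements, mostly in x, and I corrected for that. When I released the right knob, the tool turned about 10° further clockwise than needed, into the stop. The knob bar still looked right in the pictures afterwards.

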